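# Slide the valve cover along the fence into the corner pocket

## Robot

A 6-joint arm with a two-finger parallel gripper is mounted at the origin on the work surface. World frame = base frame: x ahead of the robot, y to its left, z up, the work surface at z = 0. Lengths are in mm, angles in rad, forces in N, time in s.
With the tool pointing down it reaches from about 275 to 750 mm from the base axis. Payload 10.2 kg.
Tool frame: the origin (TCP) lies at the very end of the fingers, on their centre line; the grasp point (between the pads) lies ctrl.grip_depth behind it (ctrl.grip_depth is the distance from the TCP to the grasp point, in mm); z points along the fingers, y is the direction in which the jaws open and shut (so a half turn about z gives the same grasp; the last joint's range is limited). The gripper opens to 85 mm and grips with 20 to 120 N. Pads are 22 mm wide; open, the fingers measure 114 mm over their backs; the gripper's body (76 mm by 85 mm) begins 54 mm behind the grasp point. The pads swing forward as they close: fully open they stand 13 mm farther back than shut.
Start: joints at [-1.527, 0.313, 1.498, -0, 1.331, -0.223], TCP at [138.401, -506.435, 210.194] pointing down, gripper open.
Joint ranges: [-2.94, 2.94], [-0.97, 2.17], [0.19, 2.56], [-1.23, 4.37], [0.02, 3.11], [-2.88, 2.88]. Speed limits (rad/s): [2.39, 2.39, 3.01, 3.14, 3.14, 3.14].

## Interface

Orientations are given as a unit quaternion [w, x, y, z].
In Python, from rig import telemetry, eyes, ctrl, nets gives the robot as it stands. The module is installed in compiled form; this text tells all that it offers.
- The arm moves only by the tool drive_tool, never from a script. Its argument "series" is text: rows parted by semicolons, each of 7 numbers parted by spaces: the shift along the tool's x, y, z normalised to -1 to 1, where 1 is 0.12 m, then the turn, a rotation vector about the tool's x, y, z normalised to -1 to 1, where 1 is 0.5 rad, then the opening, from 0 (shut) to 1 (fully open). In form: tx ty tz wx wy wz hand; .... A call has 1 to 20 rows; each row is the pose to reach, as a shift and turn from the pose measured when the call began, along the tool's axes at that moment; what a row does not reach only later rows make up. A row lasts 1/10 s, in which the tool goes at most 50 mm and 8.59 degrees, less where a joint would pass 70% of its speed; a pose out of reach is approached as far as the arm can. A call with a number of a shift or a turn outside -1 to 1 is refused whole. A call with a gripper value outside its range is refused whole. The fingers move at their own pace and stop on an object; "newtons" is the grip in N (left out, the last holds). Time passes only in rows, so rows that repeat a pose let the fingers close. It gives the time, the measured TCP pose, the force and the opening at its end, in the units of the state.
- telemetry.sense(): the state, without advancing time (a new reading comes with each control period).
- eyes.capture(name): name is "scene" or "top"; returns a dict with "frame" (420x560x3 uint8, red, green, blue), "fx", "fy", "cx", "cy" (pixels), "D" ([k1, k2, p1, p2, k3] as OpenCV has them; the pictures are not rectified), "view" (4x4, takes a point from world to camera coordinates). Camera axes: x right, y up, looking along -z (the intrinsics and any distortion apply to the point x, -y, -z); pixel columns grow to the right and rows downward; lengths in mm; the calibration is good to about 2 mm. A picture is of the moment at which its call begins. There is no depth.
- ctrl.finish_job(): hands the job in, once; it reports no verdict.
Trained networks look in a picture, given as the dict that the camera call returned (one of the last four; its "shot" number tells which), for a name from the list of things; names that differ only in an ending like _2 or _b are one class to them, and where a whole thing is asked for, a point or a joint stands for the part that bears it (a point fixed in the world has none). Each returns a list of dicts, best first, with "confidence" (0 to 1); they miss things now and then, are a little off and sometimes report something else, mostly with a low value. They report only what shows in the picture. A call takes as long as a camera call. They do not tell look-alikes from the thing itself.
- nets.spot_in(name, picture): "rect" ([left, top, right, bottom] in pixels, round what is visible of it).
The state is a dict: "time_s": time; "joints": joint angles; "dq": joint speeds; "tau": joint torques, N m; "eef_pos": TCP position; "ee_rot": TCP orientation; "force": force on the tool from outside, world axes, zero at the start; "wrist_torque": the same for the moment, N m; "grip_width": opening from 0.0 (shut) to 1.0 (fully open).
Only numpy, scipy, OpenCV 4.12 (cv2) and the standard library are available. Lean on these libraries where they do the work, as an engineer would, in place of code of your own. Each camera call takes 0.05 s, during which the arm holds its last target. There are 200 camera calls.

## Task

The brass valve cover lies loose on the swivel fixture. With your closed fingertips push it until its long edge is flat against the long fence, well before the pocket, then push it along the fence, keeping it against the fence all the way, into the corner pocket until it is fully home: against the end stop and flat against the fence. Do not pick it up or tip it, leave the other things where they are, and finish clear of everything.

Things in the scene. Friction and masses are not known exactly. Their poses are not given: they have to be found in the camera images.
- fixture: Steel fixture, locked at any yaw. Origin: centre of its underside, on the bench. Dark plate 260 (x) x 160 (y) mm, flat top at z = 30 mm, on a round foot of 140 mm diameter. On it three bare steel bars, tops at z = 45 mm: a long fence on its -y side, an end stop across the fence's +x end, and a short wall running back from the stop; together they form the corner pocket. Else bare.
- fence_mid (a point): On the fence's inner face at plate-top level: x = 0, y = -45, z = 30 mm of the fixture; same axes. The face looks to +y; the fence runs along x from -110 to 115 mm, is 20 mm thick and 15 mm high.
- pocket_corner (a point): Inside corner of the pocket, at plate-top level, where the inner faces of fence and end stop meet: x = 90, y = -45, z = 30 mm of the fixture; same axes. The stop's inner face looks to -x; the stop is 25 mm thick (x) and ends at y = 17 mm.
- wall_nose (a point): Rounded free end of the pocket's outer wall, at plate-top level: x = 66, y = 9, z = 30 mm of the fixture; same axes. The wall is 12 mm thick (y = 3 to 15 mm), 15 mm high, and runs from here to the end stop. The pocket beside it is 48 mm wide, 24 mm deep, open above and to -x; 32 mm of the seated cover stays outside the wall.
- cover: Brass block 56 (x) x 44 (y) x 12 mm, on top a round boss, 24 mm diameter, 10 mm high; 0.2 to 0.33 kg, friction about 0.45. Origin: centre of underside. Starts flat, short of the pocket, centre 40 to 60 mm from the fence's inner face, its x axis within 0.6 rad of the fixture's. Home: origin at x = 62, y = -23, z = 30 mm of the fixture, its x along the fence. Springs back a few mm if a hard push is let go fast.
- regulator: Bystander: round brass regulator cartridge, 28 mm diameter, 38 mm high, standing loose on the fixture's plate near its +x +y corner. Origin at the centre of its underside. Leave it alone.
- screwdriver: Bystander: screwdriver about 200 mm long, lying on the bench on the robot's right. Its x axis runs along it. Leave it alone.
- valve: Bystander: aluminium gas valve body 60 x 45 x 35 mm with brass ports at both ends (96 mm overall) and a black knob on top (51 mm high), on the bench on the robot's left. Origin at the centre of its underside. Leave it alone.
There are look-alikes about, which are no part of the job. Leave any blue or green look-alike of the cover alone.

How it is judged (in metres and radians):
On the way, in this order (a step that is already met when the one before it is completed fails the run):
1. the cover's long edge lies flat against the fence while it is still at least 52 mm short of home (y of cover in the frame of fixture below -0.02 m and angle between the x axis of cover and the x axis of fixture, either way round below 0.06 rad and z of cover in the frame of fixture below 0.033 m and x of cover in the frame of fixture below 0.01 m), for 0.2 s.
2. the cover is home in the corner pocket (y of cover in the frame of fixture below -0.02 m and angle between the x axis of cover and the x axis of fixture, either way round below 0.06 rad and z of cover in the frame of fixture below 0.033 m and x of cover in the frame of fixture above 0.059 m), for 0.2 s.
At the end, for the whole second after the job is handed in: The cover lies flat and at rest on the plate, home in the pocket: within 3 mm of the end stop, within 3 mm of the fence and parallel to it within 0.06 rad (all of step 2 and linear speed of cover below 0.01 m/s and angle between cover's own z axis and vertical below 0.05 rad); the robot touches nothing.
It fails at once if the cover is lifted off the plate (by more than 6 mm) (z of cover in the frame of fixture above 0.036 m).
It fails at once if the cover is tipped (by more than 0.25 rad) (angle between cover's own z axis and vertical above 0.25 rad).
It fails at once if the cover is off the fence (by more than 8 mm, or turned by more than 0.2 rad) on its way, from 47 mm short of home on (x of cover in the frame of fixture above 0.015 m and (y of cover in the frame of fixture above -0.015 m or angle between the x axis of cover and the x axis of fixture, either way round above 0.2 rad)).
It fails at once if the regulator, screwdriver or valve is moved by more than 15 mm or knocked over (distance of any of regulator, screwdriver, valve from where it was at the start of the episode above 0.015 m or angle between any of regulator, valve's own z axis and vertical above 0.5 rad).
It also fails if it takes over 64 s, if anything falls off the work surface, if the arm or the gripper's body presses on something with over 40 N, if the wrist force passes 120 N, or if a joint passes its speed limit or range.

## Working session

There is one attempt and no reset: what is moved stays moved. The work goes in short steps, Python scripts to look and compute and a tool call to move; the robot and the scene stay as the last step left them, time stands still between calls to the robot, and variables do not carry over. Pictures are saved under pics/ and viewed, about 8 in all and at most 12, crops included, and the job is handed in when it is done.

Besides the shell and the picture viewer there is one more tool, called after "Request:" in YAML: its name, and indented under it one key for each argument. drive_tool: Moves the arm, as the interface text tells. Scaled input: -1 to 1 covers 0.12 m each way for a shift and 0.5 rad each way for a turn. Its arguments: {"type":"object","properties":{"series":{"type":"string"},"newtons":{"type":"number"}},"required":["series"]}

```bash
mkdir -p pics
python3 - <<'E'
from rig import telemetry, eyes, ctrl, nets
import cv2, json
s=telemetry.sense(); print(s['time_s'],s['eef_pos'],s['ee_rot'],s['force'])
for n in ("scene","top"):
    p=eyes.capture(n); cv2.imwrite(f"pics/{n}0.png",p["frame"][:,:,::-1])
    print(n,p['fx'],p['fy'],p['cx'],p['cy'],p['D'],p['view'])
    for k in ("fixture","cover","regulator","screwdriver","valve","wall_nose"):
        print(k,[( [round(v) for v in d['rect']],round(d['confidence'],2)) for d in nets.spot_in(k,p)])
E
```

```text
0.0 [ 138.41720628 -506.13633878  209.6358828 ] [-6.31714441e-04  9.91110826e-01  1.33037322e-01  5.79211778e-05] [0.73710297 0.4790824  0.11059999]
scene 473.8788848935925 473.8788848935925 277.97426938569083 209.35222692585108 [-0.00288652  0.          0.          0.          0.        ] [[ 3.17899832e-01  9.48060756e-01  1.09772019e-02 -1.83610183e+02]
 [-7.55760793e-01  2.46393577e-01  6.06725498e-01  4.29220415e+02]
 [ 5.72507922e-01 -2.01174073e-01  7.94835626e-01 -1.49110891e+03]
 [ 0.00000000e+00  0.00000000e+00  0.00000000e+00  1.00000000e+00]]
fixture [([217, 156, 332, 256], 0.65)]
cover [([269, 202, 297, 228], 0.68), ([286, 269, 315, 288], 0.61), ([330, 253, 362, 281], 0.56)]
regulator [([127, 209, 152, 278], 0.7), ([222, 169, 238, 187], 0.67), ([215, 156, 333, 260], 0.63)]
screwdriver [([130, 210, 148, 265], 0.86), ([217, 156, 329, 255], 0.64)]
valve [([370, 141, 408, 162], 0.94), ([217, 154, 332, 259], 0.26)]
wall_nose [([219, 156, 328, 257], 0.21)]
top 442.70809071624643 442.70809071624643 280.444633761722 213.96169657301905 [-0.10915452  0.          0.          0.          0.        ] [[-7.92731000e-03 -9.99968513e-01  3.60472666e-04  4.04495539e+00]
 [ 9.94619091e-01 -7.84766347e-03  1.03301874e-01 -6.33292140e+02]
 [-1.03295792e-01  1.17743897e-03  9.94649985e-01 -1.16719306e+03]
 [ 0.00000000e+00  0.00000000e+00  0.00000000e+00  1.00000000e+00]]
fixture [([247, 191, 330, 297], 0.71)]
cover [([239, 156, 253, 179], 0.58), ([277, 158, 298, 176], 0.57), ([273, 208, 296, 236], 0.55)]
regulator [([272, 209, 291, 236], 0.32)]
screwdriver [([397, 205, 411, 271], 0.72)]
valve [([143, 256, 174, 278], 0.75)]
wall_nose [([243, 190, 329, 294], 0.87)]
```

Run:
```python
import cv2, numpy as np
a=cv2.imread("pics/top0.png")[145:305,230:345]; b=cv2.imread("pics/scene0.png")[145:300,205:370]
cv2.imwrite("pics/c1.png",cv2.resize(a,None,fx=3.7,fy=3.7,interpolation=cv2.INTER_CUBIC))
cv2.imwrite("pics/c2.png",cv2.resize(b,None,fx=3.8,fy=3.8,interpolation=cv2.INTER_CUBIC))
```

```text
(no output)
```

View pics/c1.png

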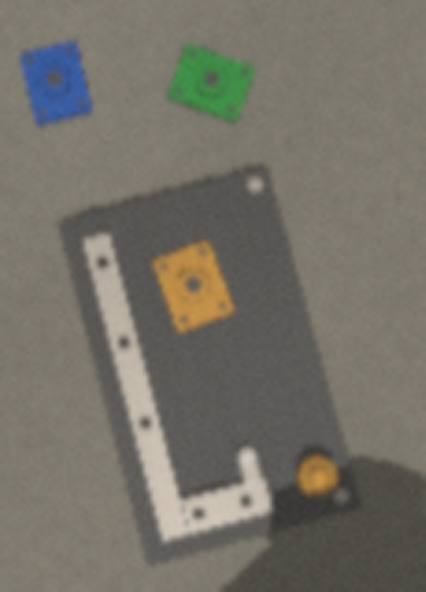

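View pics/c2.png

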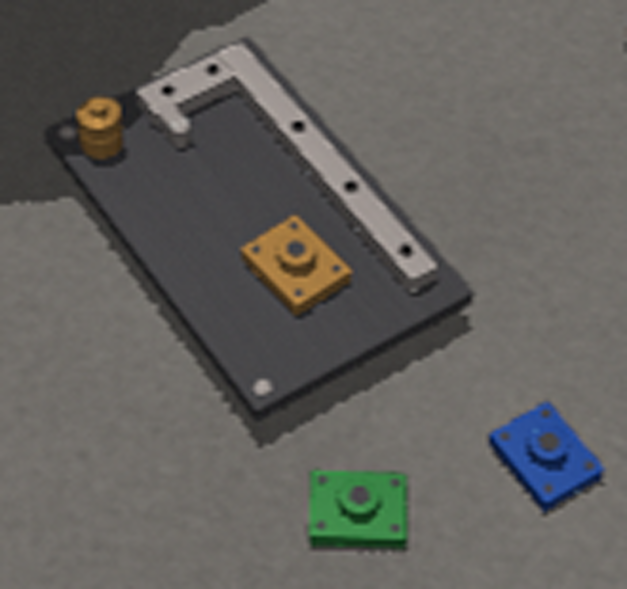

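The scene has three cover look-alikes: the brass block on the plate at top px (282,222), a blue one at (246,167) and a green one at (287,167), both on the bench. The brass one on the fixture is the right one, and this crop confirms it. The stop end points towards the robot, the fence is on the image left, and the regulator is at the lower right.

```bash
cat > h.py <<'E'
import cv2, numpy as np
from scipy.optimize import least_squares, minimize
def proj(P,p):
    V=np.array(p['view']);c=(V[:3,:3]@np.asarray(P,float).T).T+V[:3,3];c=c*[1,-1,-1]
    K=np.array([[p['fx'],0,p['cx']],[0,p['fy'],p['cy']],[0,0,1]])
    return cv2.projectPoints(c.reshape(-1,1,3),np.zeros(3),np.zeros(3),K,np.array(p['D'],float))[0][:,0]
def pose(q,P):
    P=np.asarray(P,float);c,s=np.cos(q[2]),np.sin(q[2])
    return np.c_[q[0]+c*P[:,0]-s*P[:,1],q[1]+s*P[:,0]+c*P[:,1],P[:,2]]
def mask(p):
    h=cv2.cvtColor(p['frame'],cv2.COLOR_RGB2HSV)
    return cv2.inRange(h,(10,110,70),(25,255,255))
a=np.linspace(0,2*np.pi,24)
BOX=np.array([[x,y,z] for x in(-28,28) for y in(-22,22) for z in(30,42)])
BOSS=np.c_[12*np.cos(a),12*np.sin(a),52+0*a]
def sil(q,p,S=8):
    m=np.zeros((420*2,560*2),np.uint8)
    m=np.zeros((420,560),np.float32); x0=None
    big=None
    out=[]
    for P in (BOX,np.r_[BOSS,BOSS-[0,0,10]]):
        u=proj(pose(q,P),p);out.append(cv2.convexHull(u.astype(np.float32))[:,0])
    return out
def fitcover(pics,q0):
    T=[]
    for p in pics:
        u=proj([[q0[0],q0[1],40]],p)[0].astype(int);o=u-30
        T.append((p,o,mask(p)[o[1]:o[1]+60,o[0]:o[0]+60]/255.))
    def cost(q):
        e=0
        for p,o,t in T:
            m=np.zeros((480,480),np.uint8)
            for h in sil(q,p): cv2.fillConvexPoly(m,np.round(((h-o+.5)*8-.5)*16).astype(np.int32),255,shift=4)
            r=cv2.resize(m,(60,60),interpolation=cv2.INTER_AREA)/255.
            e+=np.abs(r-t).sum()
        return e
    best=min((minimize(cost,[q0[0],q0[1],q0[2]+d],method='Nelder-Mead',options=dict(initial_simplex=np.array([q0[0],q0[1],q0[2]+d])+np.array([[0,0,0],[8,0,0],[0,8,0],[0,0,.15]]))) for d in(-.3,0,.3)),key=lambda r:r.fun)
    return best.x,best.fun
def infix(F,q):
    c,s=np.cos(F[2]),np.sin(F[2]);d=q[:2]-F[:2]
    return np.array([c*d[0]+s*d[1],-s*d[0]+c*d[1],(q[2]-F[2]+np.pi/2)%np.pi-np.pi/2])
E
python3 - <<'E'
from h import *; from rig import eyes
t=eyes.capture("top");s=eyes.capture("scene")
A=np.array([[-130,-80,30],[-130,80,30],[130,80,30],[130,-80,30],[-110,-65,45],[-110,-45,45],[115,-65,45]])
ut=(np.array([(62,220),(265,165),(358,505),(150,562),(83,238),(110,234),(163,543)])+.5)/3.7-.5+[230,145]
us=(np.array([(472,297),(258,412),(45,132),(248,40),(412,282),(437,266),(242,44)])+.5)/3.8-.5+[205,145]
f=lambda q,v:np.r_[(proj(pose(q,A),t)-ut).ravel()*v[0],(proj(pose(q,A),s)-us).ravel()*v[1]]
for v in((1,1),(1,0),(0,1)):
    r=least_squares(f,[600,0,3.4],args=(v,),loss='soft_l1');print(v,r.x.round(3),r.fun.round(1) if v==(1,1) else '')
    if v==(1,1):F=r.x
for P in([t,s],[t],[s]):
    c,e=fitcover(P,[F[0],F[1],F[2]]);print(c.round(3),round(e,1),infix(F,c).round(3))
np.save("F.npy",F)
E
```

```text
(1, 1) [556.8   -13.736   3.394] [-1.7 -0.5  0.1 -0.6  0.3  0.2 -1.1  0.3 -0.6 -0.3 -0.7 -1.2 -0.7 -1.1
 -0.1 -0.7 -1.5  0.4 -1.4 -0.5 -0.7 -1.1  6.  -3.6 -7.6  4.3 -1.  -0.4]
(1, 0) [555.665 -15.399   3.397] 
(0, 1) [558.771 -11.809   3.394] 
[611.135  -2.475   3.5  ] 142.3 [-55.425   2.683   0.106]
[611.32   -4.21    3.488] 40.7 [-55.17    4.409   0.093]
[ 6.11309e+02 -4.54000e-01  3.50400e+00] 72.3 [-56.099   0.769   0.109]
```

Combining both cameras, the fixture is at about (557.2, -13.6) mm with yaw 3.395. In its frame the cover is at about (-55, 2.7) mm, yaw 0.1. The tool is already almost aligned: tool x = -fixture x and tool y = +fixture y. I'll go to the cover's +y side, staying high.

Request:
drive_tool:
  series: "0.33 -0.17 0 0 0 0.027 0; 0.66 -0.34 0 0 0 0.027 0; 0.98 -0.52 0 0 0 0.027 0; 0.98 -0.52 0 0 0 0.027 0; 0.98 -0.52 0 0 0 0.027 0"

```text
time_s: 1.3
eef_pos: [235.8, -415.0, 210.5]
ee_rot: [0.0, 0.992, 0.127, -0.0]
force: [-0.2, -0.1, -0.2]
grip_width: 0.15
```

Request:
drive_tool:
  series: "0.33 -0.17 0 0 0 0 0; 0.66 -0.34 0 0 0 0 0; 0.98 -0.52 0 0 0 0 0; 0.98 -0.52 0 0 0 0 0; 0.98 -0.52 0 0 0 0 0"

```text
time_s: 1.8
eef_pos: [333.7, -325.6, 210.4]
ee_rot: [0.001, 0.992, 0.127, -0.0]
force: [-0.8, -0.8, 0.2]
grip_width: -0.002
```

Request:
drive_tool:
  series: "0.33 -0.17 0 0 0 0 0; 0.66 -0.34 0 0 0 0 0; 0.98 -0.52 0 0 0 0 0; 0.98 -0.52 0 0 0 0 0; 0.98 -0.52 0 0 0 0 0"

```text
time_s: 2.3
eef_pos: [431.4, -236.6, 210.0]
ee_rot: [0.001, 0.992, 0.127, -0.0]
force: [-1.3, -0.4, 0.9]
grip_width: 0.001
```

Request:
drive_tool:
  series: "0.33 -0.17 0 0 0 0 0; 0.66 -0.34 0 0 0 0 0; 0.98 -0.52 0 0 0 0 0; 0.98 -0.52 0 0 0 0 0; 0.98 -0.52 0 0 0 0 0"

```text
time_s: 2.8
eef_pos: [529.0, -148.1, 209.4]
ee_rot: [0.001, 0.992, 0.127, -0.001]
force: [-0.1, -0.0, 0.2]
grip_width: -0.003
```

Request:
drive_tool:
  series: "0.33 -0.2 0 0 0 0 0; 0.66 -0.4 0 0 0 0 0; 0.967 -0.593 0 0 0 0 0; 0.967 -0.593 0.3 0 0 0 0; 0.967 -0.593 0.6 0 0 0 0; 0.967 -0.593 0.9 0 0 0 0; 0.967 -0.593 0.9 0 0 0 0; 0.967 -0.593 0.9 0 0 0 0"

```text
time_s: 3.6
eef_pos: [623.3, -52.3, 102.3]
ee_rot: [0.001, 0.992, 0.125, -0.001]
force: [1.1, -0.0, -0.2]
grip_width: -0.003
```

```bash
cat > look.py <<'E'
import sys
from h import *; from rig import eyes, telemetry
F=np.array([557.2,-13.6,3.395]); s=telemetry.sense(); e=np.array(s['eef_pos']);w,x,y,z=s['ee_rot']
yaw=np.arctan2(2*(x*y+w*z),1-2*(y*y+z*z))
print('t',s['time_s'],'tip in fix',infix(F,np.r_[e[:2],yaw]).round(3),'z',e[2].round(1),'f',np.round(s['force'],1))
a=[]
for n in('scene','top'):
    p=eyes.capture(n);u=proj([[F[0],F[1],30]],p)[0].astype(int)
    a.append(cv2.resize(p['frame'][u[1]-75:u[1]+75,u[0]-65:u[0]+65,::-1],None,fx=3,fy=3,interpolation=cv2.INTER_CUBIC))
    if len(sys.argv)>2:
        b={'top':[555.665,-15.399,3.397],'scene':[558.77,-11.81,3.394]}[n]
        x0=[float(v) for v in sys.argv[2:4]];q0=pose(b,[[x0[0],x0[1],0]])[0];c,er=fitcover([p],[q0[0],q0[1],b[2]]);print(n,'cover in fix',infix(np.array(b),c).round(3),round(er,1))
cv2.imwrite(f'pics/{sys.argv[1]}.png',np.hstack(a))
E
python3 look.py a1
```

```text
t 3.6 tip in fix [-5.4258e+01  5.3994e+01 -2.0000e-03] z 102.3 f [ 1.1 -0.  -0.2]
```

View pics/a1.png

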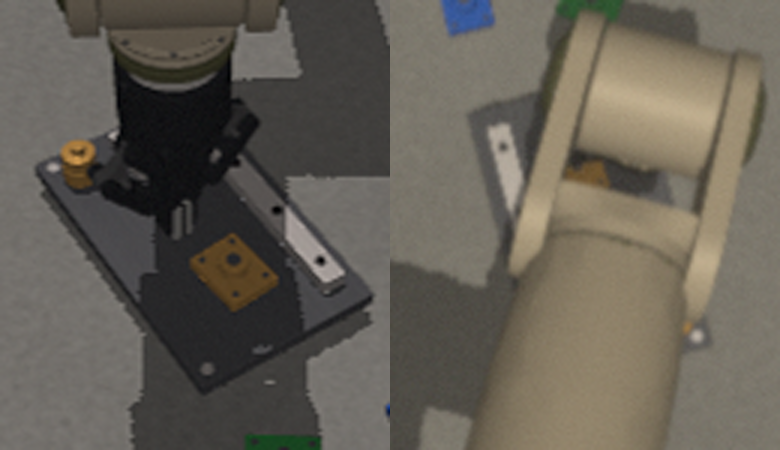

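The closed fingertips are above the plate, just on the cover's +y side. The scene-view half shows them at (180,225), the cover at (235,270) and nothing else nearby. Next I'll lower and push slowly towards the fence.

Request:
drive_tool:
  series: "0 0 0.2 0 0 0 0; 0 0 0.4 0 0 0 0; 0 0 0.5 0 0 0 0; 0 0 0.55 0 0 0 0; 0 0 0.555 0 0 0 0; 0 0 0.555 0 0 0 0"

```text
time_s: 4.3
eef_pos: [625.0, -52.0, 38.3]
ee_rot: [0.002, 0.992, 0.126, 0.002]
force: [-0.1, -0.4, -0.0]
grip_width: 0.001
```

Request:
drive_tool:
  series: "0 -0.04 0 0 0 0 0; 0 -0.08 0 0 0 0 0; 0 -0.11 0 0 0 0 0; 0 -0.14 0 0 0 0 0; 0 -0.17 0 0 0 0 0; 0 -0.19 0 0 0 0 0; 0 -0.21 0 0 0 0 0; 0 -0.23 0 0 0 0 0; 0 -0.25 0 0 0 0 0; 0 -0.25 0 0 0 0 0"

```text
time_s: 5.3
eef_pos: [617.4, -22.7, 38.2]
ee_rot: [0.002, 0.992, 0.126, 0.002]
force: [-0.2, -0.5, -0.0]
grip_width: 0.0
```

```bash
python3 look.py a2 -55 -5
```

```text
t 5.3 tip in fix [-5.6009e+01  2.3950e+01 -1.0000e-03] z 38.2 f [-0.2 -0.5 -0. ]
scene cover in fix [-54.378   2.31    0.087] 172.4
top cover in fix [-49.341  -5.207   0.446] 307.7
```

View pics/a2.png

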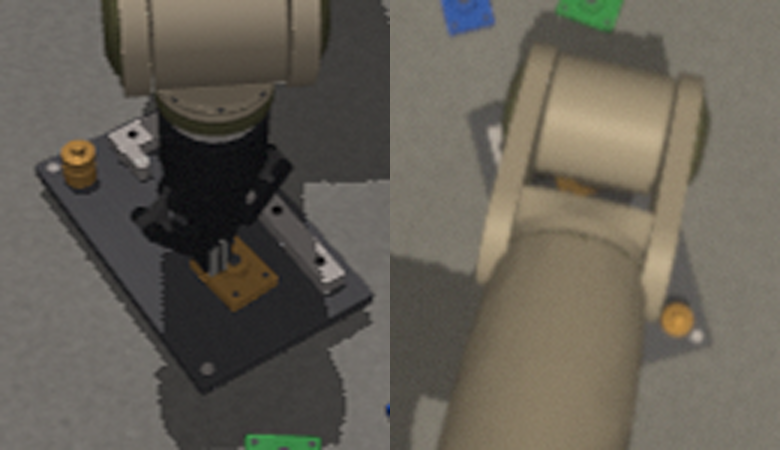

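Run:
```python
from h import *; from rig import eyes
p=eyes.capture('scene');b=[558.77,-11.81,3.394];c=[*pose(b,[[-54,2.2,0]])[0][:2],3.394+.1]
o=np.array([255,185]);S=9
im=cv2.resize(p['frame'][185:245,255:320,::-1],None,fx=S,fy=S,interpolation=cv2.INTER_CUBIC)
d=lambda P:((proj(P,p)-o+.5)*S-.5).astype(int)
for P in(BOX[[1,3,7,5]],BOX[[0,2,6,4]]): cv2.polylines(im,[d(pose(c,P)).reshape(-1,1,2)],True,(0,255,0),1)
cv2.drawMarker(im,tuple(int(v) for v in d([[617.4,-22.7,38.2]])[0]),(255,0,255),0,20,2)
cv2.imwrite('pics/a3.png',im)
```

```text
(no output)
```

View pics/a3.png

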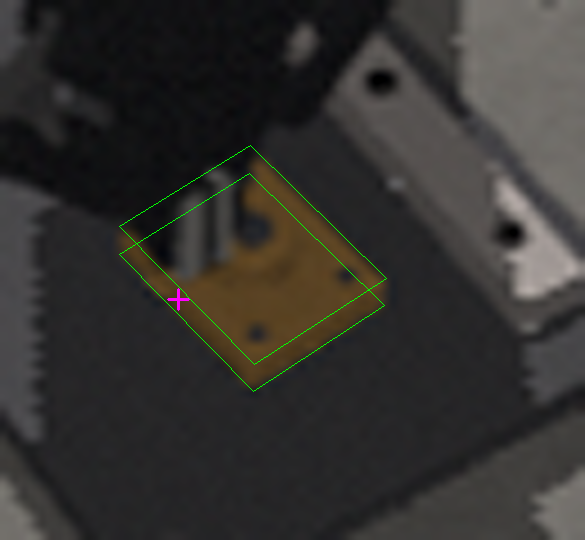

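The view from this shot is clear: the fingertips hang over the cover's +y edge and the cover hasn't moved, so the real tips sit higher than the reported TCP. I'll back off and touch down gently on the bare plate to find the true height.

Request:
drive_tool:
  series: "0 0.1 0 0 0 0 0; 0 0.2 0 0 0 0 0; 0 0.27 0 0 0 0 0; 0 0.27 0 0 0 0 0; 0 0.27 0.02 0 0 0 0; 0 0.27 0.03 0 0 0 0; 0 0.27 0.03 0 0 0 0"

```text
time_s: 6.15
eef_pos: [625.4, -54.1, 34.4]
ee_rot: [0.002, 0.992, 0.126, 0.001]
force: [-0.2, -0.1, -0.3]
grip_width: 0.001
```

Request:
drive_tool:
  series: "0 0 0.01 0 0 0 0; 0 0 0.02 0 0 0 0; 0 0 0.02 0 0 0 0"

```text
time_s: 6.45
eef_pos: [625.3, -53.9, 31.8]
ee_rot: [0.002, 0.992, 0.126, 0.001]
force: [0.3, -0.4, 0.0]
grip_width: 0.003
```

Request:
drive_tool:
  series: "0 0 0.01 0 0 0 0; 0 0 0.02 0 0 0 0; 0 0 0.02 0 0 0 0"

```text
time_s: 6.75
eef_pos: [625.2, -53.9, 29.2]
ee_rot: [0.001, 0.992, 0.126, 0.001]
force: [-0.1, 0.2, -0.2]
grip_width: -0.004
```

Request:
drive_tool:
  series: "0 0 0.01 0 0 0 0; 0 0 0.015 0 0 0 0; 0 0 0.015 0 0 0 0"

```text
time_s: 7.05
eef_pos: [625.2, -53.9, 27.3]
ee_rot: [0.001, 0.992, 0.126, 0.001]
force: [1.2, -0.3, 0.7]
grip_width: 0.001
```

Request:
drive_tool:
  series: "0 0 0.01 0 0 0 0; 0 0 0.015 0 0 0 0; 0 0 0.015 0 0 0 0"

```text
time_s: 7.35
eef_pos: [625.1, -53.9, 25.3]
ee_rot: [0.001, 0.992, 0.126, 0.001]
force: [1.0, -0.3, -0.2]
grip_width: 0.002
```

Request:
drive_tool:
  series: "0 0 0.01 0 0 0 0; 0 0 0.015 0 0 0 0; 0 0 0.015 0 0 0 0"

```text
time_s: 7.65
eef_pos: [625.0, -53.9, 23.4]
ee_rot: [0.001, 0.992, 0.126, 0.001]
force: [0.7, 0.3, -0.7]
grip_width: -0.005
```

Request:
drive_tool:
  series: "0 0 0.01 0 0 0 0; 0 0 0.01 0 0 0 0; 0 0 0.01 0 0 0 0"

```text
time_s: 7.95
eef_pos: [625.0, -53.9, 22.2]
ee_rot: [0.001, 0.992, 0.126, 0.001]
force: [0.0, -0.4, 0.4]
grip_width: -0.007
```

Run:
```python
from h import *; from rig import eyes,telemetry
s=telemetry.sense();e=np.array(s['eef_pos']);print(e,s['force'],s['joints'])
p=eyes.capture('scene')
S=9;t=proj([e],p)[0];o=(t-[30,38]).astype(int)
im=cv2.resize(p['frame'][o[1]:o[1]+60,o[0]:o[0]+65,::-1],None,fx=S,fy=S,interpolation=cv2.INTER_CUBIC)
im=cv2.convertScaleAbs(im,alpha=1.8)
for dz,col in((0,(255,0,255)),(10,(0,255,255))):
  cv2.drawMarker(im,tuple(int(v) for v in ((proj([e+[0,0,dz]],p)[0]-o+.5)*S)),col,0,16,1)
cv2.imwrite('pics/a4.png',im)
```

```text
[625.00133818 -53.86817181  22.19837633] [ 0.03880903 -0.40718104  0.41768423] [-0.27160262  0.7233138   1.36857314 -0.002176    1.04710687  1.04734397]
```

View pics/a4.png

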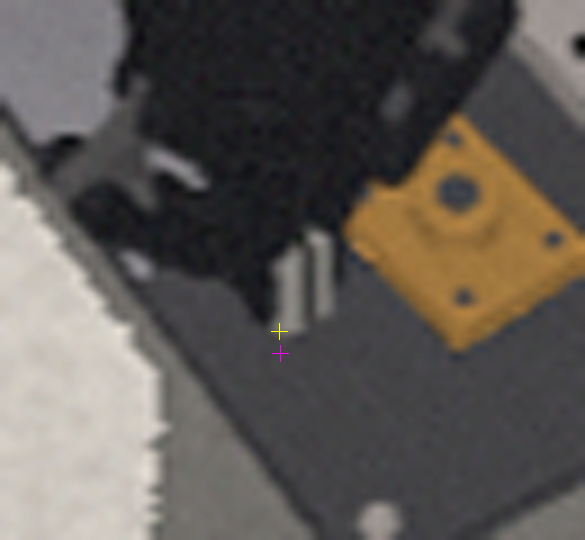

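Request:
drive_tool:
  series: "0 0 0.01 0 0 0 0; 0 0 0.012 0 0 0 0; 0 0 0.012 0 0 0 0"

```text
time_s: 8.3
eef_pos: [625.0, -53.9, 20.7]
ee_rot: [0.001, 0.992, 0.126, 0.001]
force: [-0.8, -0.8, -0.5]
grip_width: 0.002
```

Request:
drive_tool:
  series: "0 0 0.01 0 0 0 0; 0 0 0.012 0 0 0 0; 0 0 0.012 0 0 0 0"

```text
time_s: 8.6
eef_pos: [625.0, -53.9, 19.2]
ee_rot: [0.001, 0.992, 0.126, 0.001]
force: [0.6, 0.2, -0.4]
grip_width: -0.001
```

Request:
drive_tool:
  series: "0 0 0.01 0 0 0 0; 0 0 0.012 0 0 0 0; 0 0 0.012 0 0 0 0"

```text
time_s: 8.9
eef_pos: [624.9, -53.9, 17.7]
ee_rot: [0.001, 0.992, 0.126, 0.001]
force: [-0.3, 0.3, 0.3]
grip_width: -0.001
```

Request:
drive_tool:
  series: "0 0 0.008 0 0 0 0; 0 0 0.008 0 0 0 0; 0 0 0.008 0 0 0 0"

```text
time_s: 9.2
eef_pos: [624.9, -53.9, 16.6]
ee_rot: [0.001, 0.992, 0.126, 0.001]
force: [-0.0, -0.2, 0.3]
grip_width: 0.001
```

Request:
drive_tool:
  series: "0 0 0.008 0 0 0 0; 0 0 0.008 0 0 0 0; 0 0 0.008 0 0 0 0"

```text
time_s: 9.5
eef_pos: [624.9, -53.8, 15.7]
ee_rot: [0.001, 0.992, 0.126, 0.001]
force: [1.0, 0.1, -0.0]
grip_width: -0.001
```

Still no touch, but the image puts the tips about 13-14 mm above the reported TCP, so around z = 30-33 now. That's low enough to push the cover's side, so I'll push 34 mm and measure.

Request:
drive_tool:
  series: "0 -0.04 0 0 0 0 0; 0 -0.08 0 0 0 0 0; 0 -0.11 0 0 0 0 0; 0 -0.14 0 0 0 0 0; 0 -0.17 0 0 0 0 0; 0 -0.2 0 0 0 0 0; 0 -0.22 0 0 0 0 0; 0 -0.25 0 0 0 0 0; 0 -0.28 0 0 0 0 0; 0 -0.28 0 0 0 0 0"

```text
time_s: 10.5
eef_pos: [616.4, -20.8, 15.6]
ee_rot: [0.001, 0.992, 0.126, 0.001]
force: [0.5, 0.2, -1.1]
grip_width: -0.001
```

```bash
sed -i 's/fx=3,fy=3/fx=3,fy=3/' look.py; python3 look.py a5 -55 -5
```

```text
t 10.5 tip in fix [-55.464  21.821  -0.   ] z 15.6 f [ 0.5  0.2 -1.1]
scene cover in fix [-65.522 -13.86   -0.618] 182.4
top cover in fix [-43.308 -20.242   0.316] 323.0
```

View pics/a5.png

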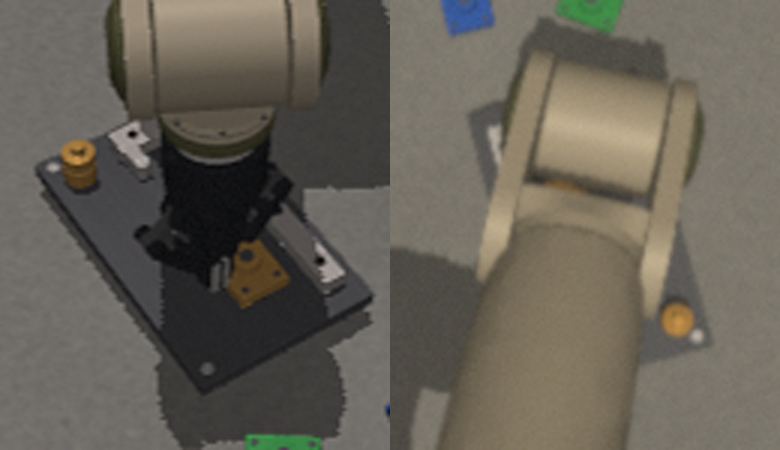

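Request:
drive_tool:
  series: "0 -0.01 0 0 0 0 0; 0 -0.02 0 0 0 0 0; 0 -0.03 0 0 0 0 0; 0 -0.04 0 0 0 0 0; 0 -0.04 0 0 0 0 0"

```text
time_s: 11.1
eef_pos: [615.2, -16.3, 15.6]
ee_rot: [0.001, 0.992, 0.126, 0.001]
force: [0.9, 0.3, -0.2]
grip_width: 0.001
```

Request:
drive_tool:
  series: "0 -0.01 0 0 0 0 0; 0 -0.02 0 0 0 0 0; 0 -0.03 0 0 0 0 0; 0 -0.03 0 0 0 0 0"

```text
time_s: 11.5
eef_pos: [614.2, -12.6, 15.6]
ee_rot: [0.001, 0.992, 0.126, 0.001]
force: [-0.2, -1.2, 1.2]
grip_width: 0.004
```

Request:
drive_tool:
  series: "0 -0.01 0 0 0 0 0; 0 -0.02 0 0 0 0 0; 0 -0.03 0 0 0 0 0; 0 -0.03 0 0 0 0 0"

```text
time_s: 11.9
eef_pos: [613.2, -8.9, 15.5]
ee_rot: [0.001, 0.992, 0.126, 0.0]
force: [0.1, 0.0, 0.3]
grip_width: -0.001
```

Request:
drive_tool:
  series: "0 -0.01 0 0 0 0 0; 0 -0.02 0 0 0 0 0; 0 -0.02 0 0 0 0 0"

```text
time_s: 12.2
eef_pos: [612.6, -6.3, 15.5]
ee_rot: [0.001, 0.992, 0.126, 0.0]
force: [-0.5, -0.7, 1.4]
grip_width: 0.0
```

Request:
drive_tool:
  series: "0 -0.01 0 0 0 0 0; 0 -0.02 0 0 0 0 0; 0 -0.02 0 0 0 0 0"

```text
time_s: 12.5
eef_pos: [612.2, -4.3, 15.6]
ee_rot: [0.001, 0.992, 0.126, 0.001]
force: [0.8, -3.0, -0.8]
grip_width: 0.001
```

```bash
cat > crop.py <<'E'
import sys
from h import *; from rig import eyes,telemetry
b=[558.77,-11.81,3.394]   # fixture as the scene camera sees it
p=eyes.capture('scene');cx,cy=float(sys.argv[2]),float(sys.argv[3])
S=9;t=proj(pose(b,[[cx,cy,40]]),p)[0];o=(t-[32,30]).astype(int)
im=cv2.convertScaleAbs(cv2.resize(p['frame'][o[1]:o[1]+60,o[0]:o[0]+65,::-1],None,fx=S,fy=S,interpolation=cv2.INTER_CUBIC),alpha=1.6)
d=lambda P:((proj(pose(b,P),p)-o+.5)*S-.5).astype(int).reshape(-1,1,2)
cv2.polylines(im,[d(BOX[[1,3,7,5]]+[cx,cy,0])],True,(0,255,0),1)
cv2.polylines(im,[d([[-110,-45,45],[90,-45,45],[90,3,45],[66,3,45]])],False,(255,0,255),1)
cv2.polylines(im,[d([[-110,-45,30],[90,-45,30]])],False,(255,255,0),1)
cv2.imwrite(f'pics/{sys.argv[1]}.png',im);s=telemetry.sense();print(s['eef_pos'],s['force'])
E
python3 crop.py a6 -55 -23
```

```text
[612.16535111  -4.33598841  15.55044944] [ 1.77411159 -4.8340944  -0.91757431]
```

View pics/a6.png

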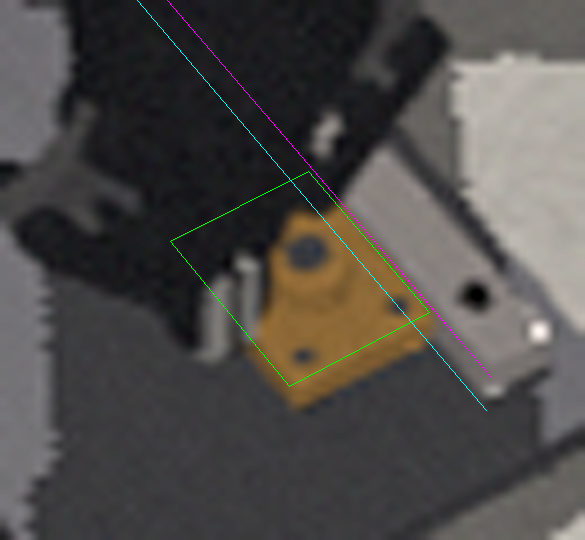

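The cover now sits flat along the fence (crop: right corner at (432,318), long edge on the fence's base line), with about 5 N contact. I'll press a touch more, ease off slowly and move round behind its -x end.

Request:
drive_tool:
  series: "0 -0.006 0 0 0 0 0; 0 -0.01 0 0 0 0 0; 0 -0.01 0 0 0 0 0; 0 -0.01 0 0 0 0 0; 0 -0.005 0 0 0 0 0; 0 0 0 0 0 0 0; 0 0.01 0 0 0 0 0; 0 0.02 0 0 0 0 0; 0 0.03 0 0 0 0 0; 0 0.08 0 0 0 0 0; 0 0.14 0 0 0 0 0; 0 0.14 0 0 0 0 0"

```text
time_s: 13.75
eef_pos: [616.6, -21.7, 15.6]
ee_rot: [0.001, 0.992, 0.126, 0.001]
force: [0.4, 0.5, -0.2]
grip_width: 0.001
```

Request:
drive_tool:
  series: "0.1 0.03 0 0 0 0 0; 0.25 0.03 0 0 0 0 0; 0.4 0.03 0 0 0 0 0; 0.5 0.03 0 0 0 0 0; 0.5 0.03 0 0 0 0 0; 0.5 -0.1 0 0 0 0 0; 0.5 -0.25 0 0 0 0 0; 0.5 -0.36 0 0 0 0 0; 0.5 -0.36 0 0 0 0 0; 0.5 -0.36 0 0 0 0 0"

```text
time_s: 14.75
eef_pos: [663.8, 35.5, 15.8]
ee_rot: [0.001, 0.992, 0.126, 0.001]
force: [0.1, -0.5, -0.1]
grip_width: -0.0
```

```bash
python3 look.py a7 -56 -23; python3 crop.py a8 -56 -23
```

```text
t 14.75 tip in fix [-115.558  -20.839   -0.   ] z 15.8 f [ 0.1 -0.5 -0.1]
scene cover in fix [-34.364 -27.399  -0.6  ] 319.8
top cover in fix [-72.897 -14.403  -0.264] 345.2
[664.08817233  34.56526547  15.64957513] [0.67206513 0.29336477 0.09589599]
```

View pics/a8.png

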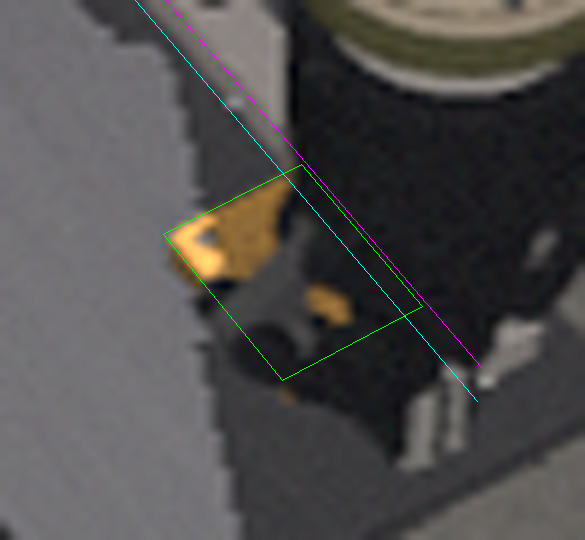

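The cover stays at about (-56, -23), with the tips behind its -x end. Next I'll push along the fence slowly, with a slight drift towards it.

Request:
drive_tool:
  series: "-0.03 -0.035 0 0 0 0 0; -0.06 -0.035 0 0 0 0 0; -0.09 -0.035 0 0 0 0 0; -0.12 -0.035 0 0 0 0 0; -0.14 -0.035 0 0 0 0 0; -0.16 -0.035 0 0 0 0 0; -0.18 -0.035 0 0 0 0 0; -0.2 -0.035 0 0 0 0 0; -0.22 -0.037 0 0 0 0 0; -0.24 -0.039 0 0 0 0 0; -0.26 -0.04 0 0 0 0 0; -0.28 -0.042 0 0 0 0 0; -0.3 -0.044 0 0 0 0 0; -0.32 -0.046 0 0 0 0 0; -0.34 -0.048 0 0 0 0 0; -0.36 -0.05 0 0 0 0 0; -0.38 -0.052 0 0 0 0 0; -0.4 -0.054 0 0 0 0 0; -0.4 -0.054 0 0 0 0 0"

```text
time_s: 16.8
eef_pos: [615.5, 29.0, 15.5]
ee_rot: [0.001, 0.992, 0.126, 0.0]
force: [-0.2, -0.0, -0.2]
grip_width: -0.005
```

```bash
python3 look.py a9 -28 -23; python3 crop.py a10 -28 -23
```

```text
t 16.8 tip in fix [-6.7068e+01 -2.6591e+01 -2.0000e-03] z 15.5 f [-0.2 -0.  -0.2]
scene cover in fix [-29.598 -23.533  -0.598] 356.0
top cover in fix [-35.092 -20.755   0.31 ] 314.5
[615.70126997  28.99627222  15.40205019] [0.34840064 0.62634284 0.20635064]
```

View pics/a10.png

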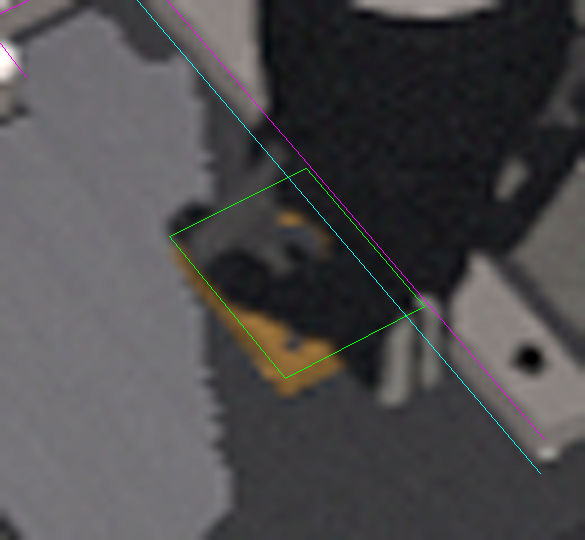

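The cover has moved to x of about -28 and is still flat on the fence (the outline matches). Continuing.

Request:
drive_tool:
  series: "-0.03 -0.001 0 0 0 0 0; -0.06 -0.002 0 0 0 0 0; -0.09 -0.003 0 0 0 0 0; -0.12 -0.004 0 0 0 0 0; -0.15 -0.005 0 0 0 0 0; -0.18 -0.006 0 0 0 0 0; -0.21 -0.007 0 0 0 0 0; -0.24 -0.008 0 0 0 0 0; -0.27 -0.009 0 0 0 0 0; -0.3 -0.01 0 0 0 0 0; -0.33 -0.011 0 0 0 0 0; -0.36 -0.012 0 0 0 0 0; -0.39 -0.013 0 0 0 0 0; -0.42 -0.014 0 0 0 0 0; -0.45 -0.015 0 0 0 0 0; -0.48 -0.016 0 0 0 0 0; -0.51 -0.017 0 0 0 0 0; -0.54 -0.018 0 0 0 0 0; -0.57 -0.019 0 0 0 0 0; -0.57 -0.019 0 0 0 0 0"

```text
time_s: 18.95
eef_pos: [548.2, 14.2, 15.2]
ee_rot: [0.001, 0.992, 0.126, -0.0]
force: [-0.0, 0.3, 0.1]
grip_width: -0.001
```

```bash
python3 crop.py a11 40 -23
```

```text
[548.39318934  14.22218123  15.23367742] [-0.25222182 -0.01464425 -0.90165957]
```

View pics/a11.png

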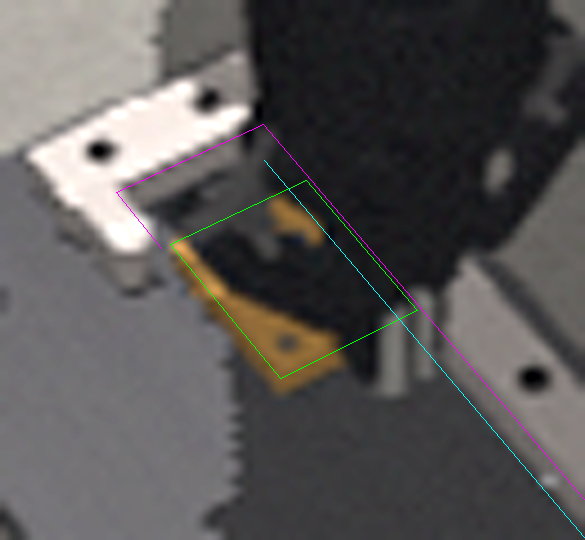

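The cover is at x of about 40, flat on the fence, with its front starting into the pocket. About 21 mm remains.

Request:
drive_tool:
  series: "-0.02 -0.001 0 0 0 0 0; -0.04 -0.002 0 0 0 0 0; -0.06 -0.003 0 0 0 0 0; -0.08 -0.003 0 0 0 0 0; -0.1 -0.004 0 0 0 0 0; -0.12 -0.004 0 0 0 0 0; -0.135 -0.005 0 0 0 0 0; -0.145 -0.005 0 0 0 0 0; -0.145 -0.005 0 0 0 0 0"

```text
time_s: 19.9
eef_pos: [531.1, 10.5, 15.2]
ee_rot: [0.001, 0.992, 0.125, -0.0]
force: [1.3, 0.6, 0.6]
grip_width: -0.003
```

Request:
drive_tool:
  series: "-0.01 0 0 0 0 0 0; -0.02 0 0 0 0 0 0; -0.02 0 0 0 0 0 0"

```text
time_s: 20.2
eef_pos: [528.6, 9.9, 15.2]
ee_rot: [0.001, 0.992, 0.126, -0.0]
force: [0.6, -0.7, -0.4]
grip_width: -0.004
```

Request:
drive_tool:
  series: "-0.007 0 0 0 0 0 0; -0.012 0 0 0 0 0 0; -0.012 0 0 0 0 0 0"

```text
time_s: 20.5
eef_pos: [527.1, 9.5, 15.2]
ee_rot: [0.001, 0.992, 0.125, -0.0]
force: [1.0, 0.2, 0.9]
grip_width: 0.005
```

Request:
drive_tool:
  series: "-0.007 0 0 0 0 0 0; -0.012 0 0 0 0 0 0; -0.012 0 0 0 0 0 0"

```text
time_s: 20.8
eef_pos: [525.9, 9.2, 15.2]
ee_rot: [0.001, 0.992, 0.125, -0.0]
force: [2.9, -0.5, -0.9]
grip_width: -0.002
```

Request:
drive_tool:
  series: "-0.006 0 0 0 0 0 0; -0.01 0 0 0 0 0 0; -0.01 0 0 0 0 0 0; -0.01 0 0 0 0 0 0"

```text
time_s: 21.2
eef_pos: [525.9, 8.9, 15.6]
ee_rot: [0.001, 0.992, 0.125, 0.001]
force: [5.8, 1.7, -1.5]
grip_width: -0.001
```

Request:
drive_tool:
  series: "-0.004 0 0 0 0 0 0; -0.008 0 0 0 0 0 0; -0.008 0 0 0 0 0 0; -0.008 0 0 0 0 0 0"

```text
time_s: 21.6
eef_pos: [525.9, 8.9, 15.9]
ee_rot: [0.001, 0.992, 0.125, 0.003]
force: [6.3, 2.2, -1.7]
grip_width: -0.001
```

It has stopped against the end stop at about 6 N. I'll release slowly, retreat, rise and check.

Request:
drive_tool:
  series: "-0.004 0 0 0 0 0 0; -0.004 0 0 0 0 0 0; -0.002 0 0 0 0 0 0; 0 0 0 0 0 0 0; 0.003 0 0 0 0 0 0; 0.006 0 0 0 0 0 0; 0.01 0 0 0 0 0 0; 0.015 0 0 0 0 0 0; 0.02 0 0 0 0 0 0; 0.03 0 0 0 0 0 0; 0.06 0 0 0 0 0 0; 0.12 0 0 0 0 0 0; 0.17 0 0 0 0 0 0; 0.17 0 0 0 0 0 0; 0.17 0 -0.2 0 0 0 0; 0.17 0 -0.5 0 0 0 0; 0.17 0 -0.9 0 0 0 0; 0.17 0 -1 0 0 0 0; 0.17 0 -1 0 0 0 0"

```text
time_s: 23.5
eef_pos: [545.9, 14.0, 137.7]
ee_rot: [0.002, 0.992, 0.125, 0.004]
force: [0.2, -0.5, -0.1]
grip_width: -0.001
```

Request:
drive_tool:
  series: "0.3 0.3 -0.3 0 0 0 0; 0.6 0.5 -0.6 0 0 0 0; 0.9 0.8 -0.8 0 0 0 0; 1 1 -0.8 0 0 0 0; 1 1 -0.8 0 0 0 0; 1 1 -0.8 0 0 0 0"

```text
time_s: 24.1
eef_pos: [691.0, -72.7, 231.6]
ee_rot: [0.001, 0.992, 0.125, 0.002]
force: [-0.4, 0.5, 0.1]
grip_width: -0.001
```

Request:
drive_tool:
  series: "0 0.33 0 0 0 0 0; 0 0.66 0 0 0 0 0; 0 1 0 0 0 0 0; 0 1 0 0 0 0 0"

```text
time_s: 24.5
eef_pos: [719.7, -193.0, 228.6]
ee_rot: [0.0, 0.992, 0.123, 0.0]
force: [0.2, 0.3, -0.9]
grip_width: -0.002
```

```bash
python3 look.py a12 62 -23; python3 crop.py a13 62 -23
```

```text
t 24.5 tip in fix [-1.12342e+02  2.14437e+02 -8.00000e-03] z 228.6 f [ 0.2  0.3 -0.9]
scene cover in fix [ 6.4948e+01 -2.4131e+01 -2.9000e-02] 76.8
top cover in fix [ 6.1360e+01 -2.2862e+01 -6.0000e-03] 44.1
[ 720.22431878 -187.52003273  231.02136047] [0.45397146 1.12883557 0.0096036 ]
```

View pics/a12.png

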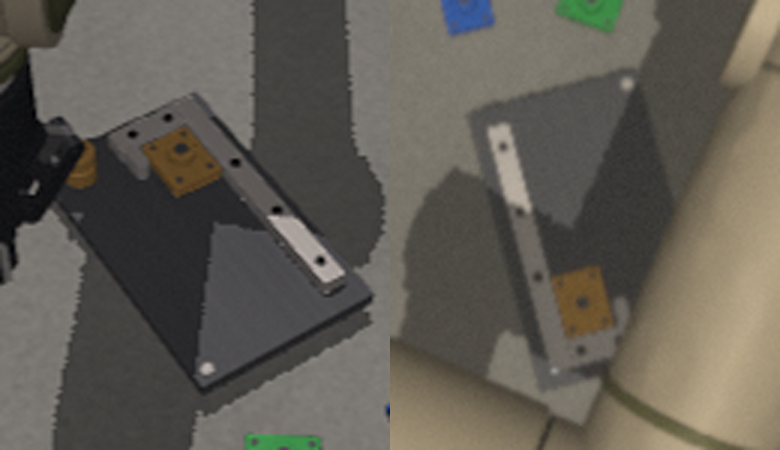

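Request:
drive_tool:
  series: "0 0 0 0 0 0 0; 0 0 0 0 0 0 0; 0 0 0 0 0 0 0; 0 0 0 0 0 0 0; 0 0 0 0 0 0 0"

```text
time_s: 25.15
eef_pos: [720.2, -187.3, 231.1]
ee_rot: [0.0, 0.992, 0.125, 0.001]
force: [-0.2, 0.1, -0.4]
grip_width: 0.003
```

Run:
```python
from h import *; from rig import eyes,telemetry,ctrl
# relative check: refit cover twice in top, plus gap along stop: fixture edges vs cover
for i in range(2):
    p=eyes.capture('top');b=np.array([555.665,-15.399,3.397]);q=pose(b,[[62,-23,0]])[0]
    print(infix(b,fitcover([p],[q[0],q[1],b[2]])[0]).round(3))
    # brightness profile along fixture x at cover's mid line, across cover front edge
    P=pose(b,[[x,-23+dy,44] for dy in(-10,0,10) for x in range(70,104,2)])
    u=proj(P,p).astype(np.float32);g=cv2.remap(p['frame'],u[:,:1],u[:,1:],cv2.INTER_LINEAR).reshape(3,-1,3).mean(0)
print([tuple(int(v) for v in r) for r in g]); print(telemetry.sense()['time_s'],telemetry.sense()['eef_pos'])
```

```text
[ 61.15  -22.648  -0.   ]
[ 6.146e+01 -2.276e+01  1.000e-03]
[(106, 82, 47), (109, 83, 46), (110, 84, 47), (110, 84, 48), (110, 84, 47), (110, 83, 46), (109, 83, 47), (108, 83, 47), (108, 82, 46), (105, 83, 55), (104, 88, 70), (105, 96, 86), (108, 102, 94), (109, 103, 96), (107, 101, 94), (103, 98, 90), (99, 93, 86)]
25.25 [ 720.2180913  -187.49424145  231.03078113]
```

Brass runs straight into steel with no dark gap at the stop, so the cover is home.

```bash
python3 -c "
from rig import ctrl; print(ctrl.finish_job())"
```

```text
the job is handed in; nothing more can be done
None
```

I pushed the brass cover flat against the fence at x ≈ -56 mm. Then I pushed it along the fence into the pocket until it stopped at the end stop at about 6 N. I released it slowly, moved the arm clear and handed the job in at about 25 s; the hand-in reports no verdict.

**Final position:** the top camera puts the cover at about (61.3, -22.7) mm in the fixture frame, yaw about 0.00 rad; home is (62, -23). The brass meets the stop with no dark gap between them. The arm is well clear and shows no contact force.

**Checks that disagreed:**
- **Scene camera:** it put the cover at x = 64.9 mm, yaw -0.03. It reads about 3 mm further along x than the top camera, as it did at the start, and the gripper was partly in that view.
- **Fingertip height:** with the fingers shut, the real tips sat roughly 13 mm or more above the reported TCP. My first approach passed over the cover's edge without moving it, so I lowered the tool and pushed again.
- **Cover pose during the push:** the automatic pose fit failed whenever the arm hid the cover, so I checked those stages by overlaying its expected outline on the images.
- **Other objects:** I did not measure the regulator, screwdriver or valve again at the end. The push stayed away from all three, and I saw no contact with them.

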